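Fit the grip sleeve and hold the sprung shutter half open

TASK

Slide the tall knurled metal sleeve over the bare upright pin of the exposure box's shutter until it stands fully down on the shutter plate, with the shutter still closed. Then, gripping the sleeve, push the shutter against its spring to half travel, so that its edge crosses the middle of the round window and its line meets the middle mark on the rails, never letting it go past three-quarters open. Finish while still holding it there by the sleeve, and leave the other things on the bench where they are.

Things in the scene. Friction and masses are not known exactly. Their poses are not given: they have to be found in the camera images.
- exposure_box: Low grey housing with an aluminium top plate, 260 x 104 x 42 mm (x, y, z), fixed to the bench; origin at the centre of its underside, z up. Its x axis is the slide direction: the shutter opens towards +x. Two guide rails run along x at y = +39 and -39 mm (12 mm wide, tops 52 mm above the bench), with black marks at x = -40 (closed), -10 (half, the bold one) and +20 mm (open).
- window (a point): Centre of the round white window, 40 mm across, in the housing's top plate (42 mm above the bench), at x = -75 mm, y = 0 in the housing's frame; covered by the closed shutter.
- barrel (a point): Middle of the steel spring barrel that lies along the slide at the housing's +x end, 54 mm above the bench; 64 mm long, 21 mm thick at most, on a 34 mm wide bracket that reaches 66 mm above the bench.
- shutter (a joint): Travel of the shutter in m: 0 = closed (where the spring always returns it), 0.030 = half, 0.060 = fully open. The spring pushes back with 2.7 N closed, 8.1 N at half and 13.5 N fully open (180 N/m).
- pin_foot (a point): On the shutter plate's top (47 mm above the bench) at the axis of its upright pin; moves with the shutter; axes as the housing, closed at its x = -40 mm, y = 0. Pin: dark steel, 14 mm thick, 38 mm tall, top 8 mm tapering to 6 mm. Plate: steel, 90 x 62 x 4 mm, from 65 mm behind to 25 mm ahead of the pin, a thin line across it at the pin; the block on its front end rises 12 mm above it.
- sleeve: The grip sleeve: a loose aluminium tube standing upright on the bench, 50 mm tall, 34 mm outside (knurled, about 35 mm), through bore 20 mm, with a foot flange 42 mm across and 5 mm thick; mass about 0.08 kg. Origin on its axis at its underside (the flange's), z up along the bore.
- spacer: Bystander: short aluminium ring, 48 mm outside, 28 mm bore, only 12 mm tall, lying near the sleeve (the two may swap places); origin at the centre of its underside.
- tape_roll: Bystander: roll of tape, 68 mm across, 19 mm high, origin at the centre of its underside.
- petri_1: Bystander: petri dish, 62 mm across, 15 mm high, origin at the centre of its underside.
- beaker: Bystander at the back: glass beaker, 65 mm across, 85 mm high, origin at the centre of its underside.
- ethanol_bottle: Bystander at the back: brown bottle with black cap, 60 mm across, 118 mm high, origin at the centre of its underside.
- lysis_bottle: Bystander at the back: small white bottle with an orange screw cap, 46 mm wide, 92 mm high, origin at the centre of its underside.
Mind the look-alikes: they are no part of the job. Of the things that look like the sleeve, take the one that is farthest to the robot's left at the start.

How it is judged:
By the outcome, as a careful person would: the job done as asked, in the order asked, and still so for the second after the job is handed in, while the arm keeps its last pose, push and grip.
It also fails if it takes over 45 s, if anything falls off the work surface, if the arm or the gripper's body presses on something with over 40 N, if the wrist force passes 120 N, or if a joint passes its speed limit or range.

ROBOT

A 6-joint arm with a two-finger parallel gripper is mounted at the origin on a cart in front of the work surface, level with it; the furniture and walls round the work are solid. World frame = base frame: x ahead of the robot, y to its left, z up, the work surface at z = 0. Lengths are in m, angles in rad, forces in N, time in s.
With the tool pointing down it reaches from about 0.35 to 0.975 m from the base axis. Payload 4.9 kg.
Tool frame: the origin (TCP) lies on the centre line of the jaws, within the pads' length; the fingertips stand 14 mm ahead of it and the grasp point (between the pads) lies 5 mm behind it; y points along the fingers, z is the direction in which the jaws open and shut, and the axes are right-handed (so a half turn about y gives the same grasp; the last joint's range is limited). The gripper opens to 85 mm and grips with 20 to 120 N. Pads are 22 mm wide; open, the fingers measure 114 mm over their backs; the gripper's body (76 mm by 85 mm) begins 54 mm behind the grasp point. The pads swing forward as they close: fully open they stand 13 mm farther back than shut.
Start: joints at [0.999, 0.053, 1.613, -0, 1.476, -0.119], TCP at [0.273, 0.562, 0.245] pointing down, gripper open.
Joint ranges: [-3.01, 3.01], [-1.01, 2.22], [0.06, 2.58], [-1.02, 4.17], [0.09, 2.62], [-3.14, 3.14]. Speed limits (rad/s): [2.57, 2.57, 3.14, 3.14, 3.14, 3.14].

INTERFACE

Orientations are given as a rotation vector (axis times angle).
In Python, from station import ctrl gives the robot as it stands.
- The arm moves only by the tool servo_tool, never from a script. Its arguments are lists of equal length, an entry for each row: "delta_pos": the shift along the tool's x, y, z in m, a list of three; "dr": the turn, a rotation vector about the tool's x, y, z in degrees, a list of three; "grip": the opening, from 0 (shut) to 1 (fully open). In form: {"delta_pos": [[x, y, z], ...], "dr": [[rx, ry, rz], ...], "grip": [grip, ...]}. A call has 1 to 5 rows; each row shifts and turns the pose as measured when the row begins, along the tool's axes as they then stand; what a row does not reach is not made up. A row lasts 1/8 s, in which the tool goes at most 62.5 mm and 10.7 degrees, less where a joint would pass 70% of its speed; a pose out of reach is approached as far as the arm can. A call is refused whole if a number of a shift passes 0.0625 or a number of a turn 10.7, either way. A call with a gripper value outside its range is refused whole. The fingers move at their own pace and stop on an object; "grip_force" is the grip in N (left out, the last holds). Time passes only in rows, so rows that do not move let the fingers close. It gives the time, the measured TCP pose, the force and the opening at its end, in the units of the state.
- ctrl.get_obs(): the state, without advancing time (a new reading comes with each control period).
- ctrl.get_image(name): name is "scene" or "top"; returns the picture (420x560x3 uint8, red, green, blue); there is no depth.
- ctrl.camera_params(name): a dict with "fovy" (degrees; the focal length in pixels is half the picture's height over the tangent of half this angle, whatever the lens; pixels are square), "cx", "cy" (the principal point, pixels), "k1" (the pictures are not rectified: a ray, as slopes to the right and down, at radius r is drawn at 1 + k1 r^2 times it, then the intrinsics apply), "eye" and "rotation" of the camera in the world. Camera axes: x right, y down, z forward; pixel columns grow to the right and rows downward; lengths in m; the calibration is good to about 2 mm. A picture is of the moment at which its call begins. camera_params takes no time and is no camera call.
- ctrl.finish_job(): hands the job in, once; it reports no verdict.
Trained networks look in the newest picture that a camera, given by its name, has taken for a name from the list of things; names that differ only in an ending like _2 or _b are one class to them, and where a whole thing is asked for, a point or a joint stands for the part that bears it (a point fixed in the world has none). Each returns a list of dicts, best first, with "score" (0 to 1); they miss things now and then, are a little off and sometimes report something else, mostly with a low value. They report only what shows in the picture. A call takes as long as a camera call. They do not tell look-alikes from the thing itself.
- ctrl.masks_of(camera, label): "pixels" (420x560 bool, what is visible of it) and "extent" ([left, top, right, bottom] in pixels, round what is visible of it).
The state is a dict: "t": time; "q": joint angles; "dq": joint speeds; "effort": joint torques, N m; "tool_pos": TCP position; "tool_rot": TCP orientation; "contact_force": force on the tool from outside, world axes, zero at the start; "wrist_torque": the same for the moment, N m; "opening": finger opening in m.
Only numpy, scipy, OpenCV 4.12 (cv2) and the standard library are available. Lean on these libraries where they do the work, as an engineer would, in place of code of your own. Each camera call takes 0.05 s, during which the arm holds its last target.

## Working session

There is one attempt and no reset: what is moved stays moved. The work goes in short steps, Python scripts to look and compute and a tool call to move; the robot and the scene stay as the last step left them, time stands still between calls to the robot, and variables do not carry over. Pictures are saved under pics/ and viewed, and the job is handed in when it is done.

Besides the shell and the picture viewer there is one more tool, called after ">>>" as name(argument=value, ...), one argument or row to a line, values as JSON. servo_tool: Moves the arm, as the interface text tells. Its arguments: {"type":"object","properties":{"delta_pos":{"type":"array","items":{"type":"array","items":{"type":"number"}}},"dr":{"type":"array","items":{"type":"array","items":{"type":"number"}}},"grip":{"type":"array","items":{"type":"number"}},"grip_force":{"type":"number"}},"required":["delta_pos","dr","grip"]}

```bash
mkdir -p pics; ls
python3 - <<'E'
from station import ctrl
import cv2
for n in ("scene","top"):
    im=ctrl.get_image(n); cv2.imwrite(f"pics/{n}0.png",im[:,:,::-1])
    print(n,ctrl.camera_params(n))
print(ctrl.get_obs())
E
```

```text
pics
scene {'fovy': 44.91274608320268, 'cx': 288.56312074438546, 'cy': 211.25932230740202, 'k1': 0.06015952743743237, 'eye': array([0.6841798 , 0.66299354, 1.14580499]), 'rotation': array([-0.35239236, -2.87862031,  0.94906686])}
top {'fovy': 50.37994975139106, 'cx': 271.9204306361337, 'cy': 200.2120080520593, 'k1': -0.04906946633821909, 'eye': array([ 0.30158415, -0.11985199,  1.45403901]), 'rotation': array([-2.15343778,  2.16259903, -0.13758706])}
{'t': 0.1, 'q': array([ 9.99004112e-01,  5.33238456e-02,  1.61416106e+00, -1.74040346e-05,
        1.47601745e+00, -1.19013257e-01]), 'dq': array([-6.12494499e-05, -2.23151944e-03, -3.53170774e-03,  2.41260197e-04,
       -1.79782581e-04, -5.25064820e-04]), 'effort': array([-1.18002749e-04, -3.94899380e+01, -3.71364856e+01, -1.47108240e-04,
        3.91133130e-03,  2.35613939e-06]), 'tool_pos': array([0.2731309 , 0.56155527, 0.24416287]), 'tool_rot': array([-1.54328716,  0.3556466 , -0.35464935]), 'contact_force': array([-0.09512863, -0.28610154, -0.20281596]), 'wrist_torque': array([ 0.05089211, -0.02318739, -0.0293737 ]), 'opening': 0.08510121373735448}
```

View pics/scene0.png

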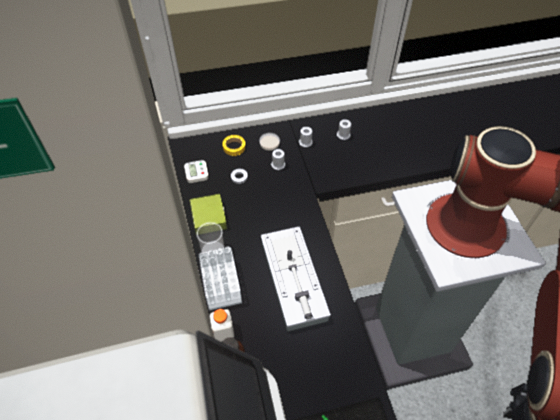

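View pics/top0.png

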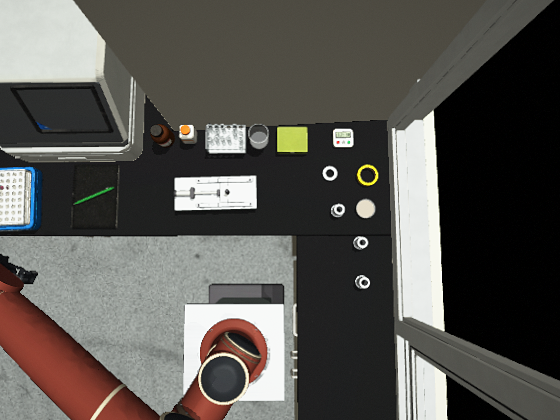

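Top view (image up = +x, left = +y): sleeve-like things at px (338,210), (361,243) and (362,282), and the flat ring spacer at (330,173). The box is at (215,193), with its barrel to the left. Next I'll localise them.

```bash
cat > h.py <<'E'
import numpy as np, cv2
from scipy.spatial.transform import Rotation as R
from station import ctrl
def K(c):
    p=ctrl.camera_params(c); f=210/np.tan(np.radians(p['fovy']/2)); return p,f
def proj(c,P):
    p,f=K(c); Rm=R.from_rotvec(p['rotation']).as_matrix()
    v=(np.atleast_2d(P)-p['eye'])@Rm; s=v[:,:2]/v[:,2:]; r2=(s**2).sum(1,keepdims=True)
    return s*(1+p['k1']*r2)*f+[p['cx'],p['cy']]
def ray(c,uv):
    p,f=K(c); Rm=R.from_rotvec(p['rotation']).as_matrix()
    d=(np.atleast_2d(uv)-[p['cx'],p['cy']])/f; s=d.copy()
    for _ in range(20): s=d/(1+p['k1']*(s**2).sum(1,keepdims=True))
    return p['eye'],np.c_[s,np.ones(len(s))]@Rm.T
def at(c,uv,z):
    e,d=ray(c,uv); return e+d*((z-e[2])/d[:,2])[:,None]
def crop(c,u,v,w,h,k,name,im=None):
    im=ctrl.get_image(c) if im is None else im
    u0,v0=int(u-w/2),int(v-h/2); a=im[max(v0,0):v0+h,max(u0,0):u0+w]
    cv2.imwrite(name,cv2.resize(a,None,fx=k,fy=k,interpolation=cv2.INTER_CUBIC)[:,:,::-1])
E
python3 - <<'E'
from h import *
ti=ctrl.get_image('top'); si=ctrl.get_image('scene')
for c in('top','scene'):
  for l in('sleeve','spacer','exposure_box','pin_foot','tape_roll','petri_1','beaker','lysis_bottle','ethanol_bottle'):
    for m in ctrl.masks_of(c,l)[:5]:
        ys,xs=np.nonzero(m['pixels']); e=m['extent']
        print(c,l,round(m['score'],2),np.round(e),np.round([xs.mean(),ys.mean()],1), np.round(at(c,[[xs.mean(),ys.mean()]],0.025),3))
crop('top',345,240,100,120,5,'pics/t1.png',ti)
crop('scene',300,150,130,80,6,'pics/s1.png',si)
crop('top',215,193,110,60,7,'pics/t2.png',ti)
crop('scene',295,278,100,120,5,'pics/s2.png',si)
E
```

```text
top sleeve 0.71 [328. 206. 345. 219.] [337.  210.4] [[ 0.447 -0.333  0.025]]
top sleeve 0.47 [354. 239. 370. 250.] [359.7 243. ] [[ 0.342 -0.404  0.025]]
top spacer 0.41 [322. 164. 338. 178.] [328.8 173.3] [[ 0.569 -0.309  0.025]]
top exposure_box 0.57 [171. 178. 258. 210.] [215.4 193.3] [[0.504 0.059 0.025]]
top exposure_box 0.51 [357. 200. 375. 222.] [365.  208.5] [[ 0.453 -0.424  0.025]]
top exposure_box 0.28 [217. 184. 246. 203.] [232.8 192.1] [[0.508 0.003 0.025]]
top exposure_box 0.17 [329. 205. 343. 217.] [336.5 210.4] [[ 0.447 -0.332  0.025]]
top pin_foot 0.6 [212. 183. 249. 202.] [231.9 192.4] [[0.507 0.006 0.025]]
top tape_roll 0.46 [360. 166. 376. 187.] [366.8 175.7] [[ 0.56  -0.433  0.025]]
top petri_1 0.53 [358. 200. 374. 221.] [364.9 208. ] [[ 0.454 -0.424  0.025]]
top petri_1 0.31 [194. 185. 246. 203.] [230.7 192.3] [[0.507 0.01  0.025]]
top beaker 0.74 [247. 124. 272. 145.] [258.2 135.9] [[ 0.694 -0.079  0.025]]
top lysis_bottle 0.6 [180. 126. 196. 141.] [188.1 133.9] [[0.702 0.152 0.025]]
top ethanol_bottle 0.74 [149. 126. 173. 145.] [162.  135.3] [[0.698 0.238 0.025
[... 589 characters left out ...]
329.] [294.3 279.1] [[0.503 0.068 0.025]]
scene exposure_box 0.16 [273. 237. 304. 290.] [287.9 255. ] [[ 0.502 -0.004  0.025]]
scene pin_foot 0.85 [272. 240. 306. 293.] [288.  255.3] [[ 0.502 -0.003  0.025]]
scene tape_roll 0.79 [223. 137. 245. 158.] [233.5 145.5] [[ 0.567 -0.42   0.025]]
scene petri_1 0.76 [260. 133. 280. 151.] [269.3 141.8] [[ 0.458 -0.41   0.025]]
scene beaker 0.9 [199. 224. 218. 256.] [210.  236.9] [[ 0.688 -0.107  0.025]]
scene lysis_bottle 0.93 [212. 309. 234. 344.] [222.  324.2] [[0.698 0.143 0.025]]
scene ethanol_bottle 0.74 [272. 240. 302. 288.] [287.7 255.2] [[ 0.502 -0.004  0.025]]
scene ethanol_bottle 0.62 [220. 337. 243. 352.] [234.  342.8] [[0.679 0.194 0.025]]
```

View pics/t1.png

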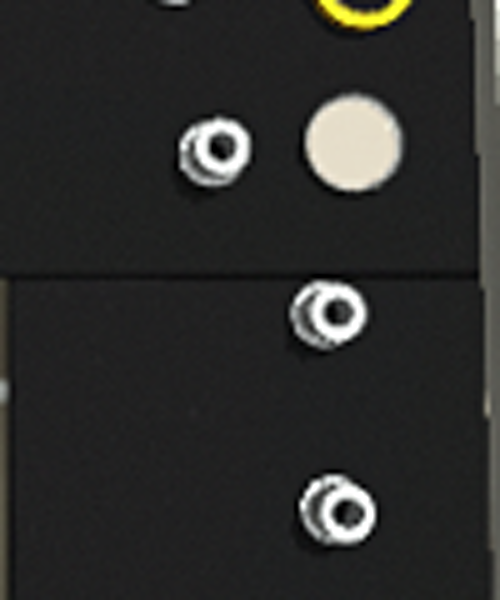

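View pics/s1.png

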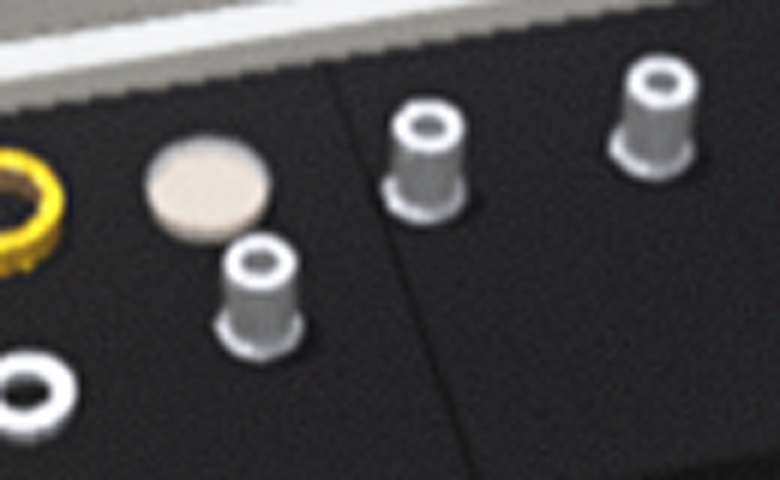

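View pics/t2.png

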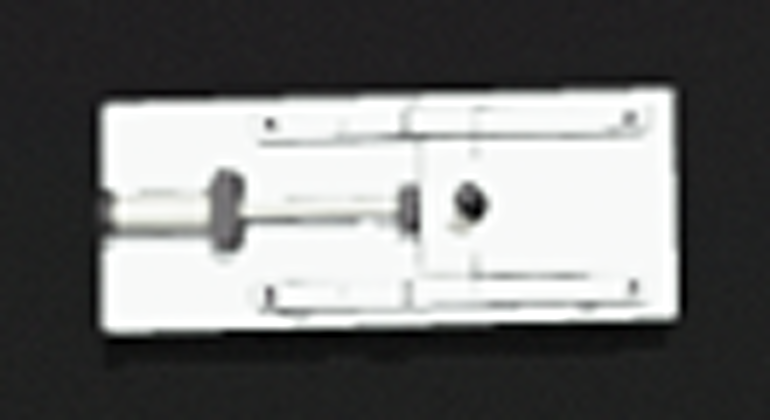

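View pics/s2.png

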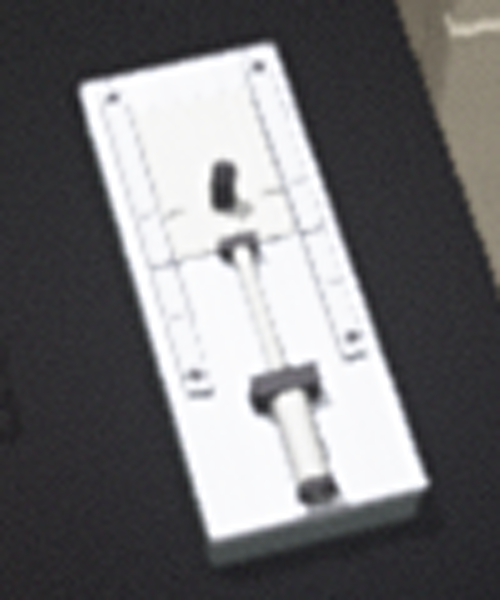

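```bash
cat > meas.py <<'E'
from h import *
def pt(crop0,k,xy): return (np.array(xy)+.5)/k-.5+np.array(crop0)
from scipy.optimize import least_squares
loc=np.array([[.13,-.052],[.13,.052],[-.13,.052],[-.13,-.052]])
def tf(p,l): 
    c,s=np.cos(p[2]),np.sin(p[2]); return np.c_[p[0]+c*l[:,0]-s*l[:,1],p[1]+s*l[:,0]+c*l[:,1]]
# local +x = world +y (yaw~90): local y=+.052 -> world -x
T=pt((160,163),7,[(103,105),(103,328),(678,318),(676,90)])
S=pt((245,218),5,[(208,540),(428,486),(274,43),(80,87)])
for n,o in(('top',T),('scene',S)):
    w=at(n,o,.042)
    r=least_squares(lambda p:(tf(p,loc)-w[:,:2]).ravel(),[.5,.06,1.57])
    print(n,r.x,np.degrees(r.x[2]),np.round(r.fun*1e3,1), 'pinfoot',tf(r.x,np.array([[-.04,0.]])), 'bar',tf(r.x,np.array([[.1,0.]])))
a=pt((295,180),5,(223,149)); b=pt((235,110),6,(261,261))
print('bore z=.05',at('top',a,.05),at('scene',b,.05))
a=pt((160,163),7,(471,198)); b=pt((245,218),5,(222,163))
print('pin top z=.085',at('top',a,.085),at('scene',b,.085))
E
python3 meas.py
```

```text
top [0.50438212 0.05740746 1.58827258] 91.00131566613085 [ 0.6 -1.5 -0.5 -1.   0.5  0.8 -0.6  1.7] pinfoot [[0.50508114 0.01741357]] bar [[0.50263459 0.15739219]]
scene [0.50376865 0.05880873 1.5881014 ] 90.99150783430072 [-1.5 -0.4  1.3 -0.8  1.   1.2 -0.8 -0.1] pinfoot [[0.50446082 0.01881472]] bar [[0.50203823 0.15879375]]
bore z=.05 [[ 0.44769606 -0.33651971  0.05      ]] [[ 0.44814562 -0.33531293  0.05      ]]
pin top z=.085 [[0.50328963 0.01598957 0.085     ]] [[0.5054932  0.01886108 0.085     ]]
```

```bash
cat > st.py <<'E'
from h import *
def st(target=None,zdir=None):
    o=ctrl.get_obs(); M=R.from_rotvec(o['tool_rot']).as_matrix()
    print('t',round(o['t'],2),'pos',np.round(o['tool_pos'],4),'open',round(o['opening'],4),'F',np.round(o['contact_force'],1),'tau',np.round(o['wrist_torque'],2),'q',np.round(o['q'],2))
    print('axes(cols)\n',np.round(M,3))
    if target is not None: print('delta tool',np.round(M.T@(np.array(target)-o['tool_pos']),4))
    if zdir is not None:
        z=np.array(zdir,float); z/=np.linalg.norm(z); y=np.array([0,0,-1.]); G=np.c_[np.cross(y,z),y,z]
        print('dr deg',np.round(np.degrees(R.from_matrix(M.T@G).as_rotvec()),2))
    return o,M
E
python3 - <<'E'
from st import *
st([.448,-.336,.16],[0,1,0]);
E
```

```text
t 1.1 pos [0.2734 0.562  0.2453] open 0.0854 F [-0.4 -0.7 -0.3] tau [-0.01  0.06 -0.  ] q [ 1.    0.05  1.61 -0.    1.48 -0.12]
axes(cols)
 [[ 0.899  0.     0.437]
 [-0.437 -0.     0.899]
 [ 0.    -1.    -0.   ]]
delta tool [ 0.5499  0.0853 -0.7311]
dr deg [  0.   -25.94   0.  ]
```

```bash
cat > plan.py <<'E'
from st import *
import sys
# plan.py x y z  zx zy : prints rows
def plan(way,zdir,step=.06,rs=10.5):
    o,M=st(); p=o['tool_pos'].copy(); z=np.array([*zdir,0.]);z/=np.linalg.norm(z);y=np.array([0,0,-1.]);G=np.c_[np.cross(y,z),y,z]
    D=[];A=[]
    for w in way:
        w=np.array(w)
        while np.linalg.norm(w-p)>5e-4:
            d=w-p; n=np.linalg.norm(d); d*=min(1,step/n)
            r=R.from_matrix(M.T@G).as_rotvec(); a=np.linalg.norm(r); lim=np.radians(rs)
            if a>lim: r*=lim/a
            D.append(np.round(M.T@d,4).tolist());A.append(np.round(np.degrees(r),1).tolist())
            p=p+d; M=M@R.from_rotvec(r).as_matrix()
    for i in range(0,len(D),5): print('pos',D[i:i+5],'\n dr',A[i:i+5])
if __name__=='__main__':
    v=list(map(float,sys.argv[1:])); plan(np.array(v[2:]).reshape(-1,3),v[:2])
E
python3 plan.py 1 0 .45 .40 .245 .448 -.336 .2
```

```text
t 1.1 pos [0.2734 0.562  0.2453] open 0.0854 F [-0.4 -0.7 -0.3] tau [-0.01  0.06 -0.  ] q [ 1.    0.05  1.61 -0.    1.48 -0.12]
axes(cols)
 [[ 0.899  0.     0.437]
 [-0.437 -0.     0.899]
 [ 0.    -1.    -0.   ]]
pos [[0.0575, 0.0001, -0.0171], [0.0597, 0.0001, -0.0064], [0.0598, 0.0001, 0.0046], [0.0576, 0.0001, 0.0153], [0.0554, 0.0037, -0.0226]] 
 dr [[0.0, 10.5, 0.0], [0.0, 10.5, 0.0], [0.0, 10.5, 0.0], [0.0, 10.5, 0.0], [0.0, 10.5, 0.0]]
pos [[0.0586, 0.0037, -0.0122], [0.0599, 0.0037, -0.0013], [0.0599, 0.0037, -0.0002], [0.0599, 0.0037, -0.0002], [0.0599, 0.0037, -0.0002]] 
 dr [[0.0, 10.5, 0.0], [0.0, 1.1, 0.0], [-0.0, -0.0, -0.0], [0.0, 0.0, 0.0], [0.0, 0.0, 0.0]]
pos [[0.0599, 0.0037, -0.0002], [0.0599, 0.0037, -0.0002], [0.0599, 0.0037, -0.0002], [0.0599, 0.0037, -0.0002], [0.0599, 0.0037, -0.0002]] 
 dr [[0.0, 0.0, 0.0], [0.0, 0.0, 0.0], [0.0, 0.0, 0.0], [0.0, 0.0, 0.0], [0.0, 0.0, 0.0]]
pos [[0.0599, 0.0037, -0.0002], [0.0173, 0.0011, -0.0]] 
 dr [[0.0, 0.0, 0.0], [0.0, 0.0, 0.0]]
```

>>> servo_tool(
  delta_pos=[
    [0.0575,0,-0.017],
    [0.06,0,-0.0065],
    [0.06,0,0.0045],
    [0.0575,0,0.015],
    [0.055,0.003,-0.0225],
  ],
  dr=[
    [0,10.5,0],
    [0,10.5,0],
    [0,10.5,0],
    [0,10.5,0],
    [0,10.5,0],
  ],
  grip=[1,1,1,1,1],
)

```text
t: 1.72
tool_pos: [0.4521, 0.3363, 0.2427]
tool_rot: [-1.287, 1.073, -1.074]
contact_force: [0.3, -0.9, 1.2]
opening: 0.0855
```

```bash
python3 plan.py 1 0 .448 -.336 .2
```

```text
t 1.73 pos [0.4521 0.3363 0.2427] open 0.0855 F [ 0.3 -0.9  1.2] tau [-0.05  0.06 -0.  ] q [ 0.51 -0.09  1.76  0.    1.47  0.33]
axes(cols)
 [[ 0.181  0.002  0.983]
 [-0.983  0.002  0.181]
 [-0.001 -1.     0.002]]
pos [[0.0588, 0.0037, -0.0112], [0.0599, 0.0038, -0.0004], [0.0599, 0.0038, -0.0004], [0.0599, 0.0038, -0.0004], [0.0599, 0.0038, -0.0004]] 
 dr [[-0.1, 10.4, -0.1], [0.0, 0.0, -0.0], [0.0, 0.0, -0.0], [0.0, 0.0, 0.0], [0.0, 0.0, 0.0]]
pos [[0.0599, 0.0038, -0.0004], [0.0599, 0.0038, -0.0004], [0.0599, 0.0038, -0.0004], [0.0599, 0.0038, -0.0004], [0.0599, 0.0038, -0.0004]] 
 dr [[0.0, 0.0, 0.0], [0.0, 0.0, 0.0], [0.0, 0.0, 0.0], [0.0, 0.0, 0.0], [0.0, 0.0, 0.0]]
pos [[0.0599, 0.0038, -0.0004], [0.0136, 0.0009, -0.0001]] 
 dr [[0.0, 0.0, 0.0], [0.0, 0.0, 0.0]]
```

>>> servo_tool(
  delta_pos=[
    [0.059,0.003,-0.011],
    [0.06,0.003,0],
    [0.06,0.004,0],
    [0.06,0.004,0],
    [0.06,0.004,0],
  ],
  dr=[
    [0,10.4,0],
    [0,0,0],
    [0,0,0],
    [0,0,0],
    [0,0,0],
  ],
  grip=[1,1,1,1,1],
)

```text
t: 2.35
tool_pos: [0.4507, 0.0271, 0.2248]
tool_rot: [-1.202, 1.208, -1.214]
contact_force: [0.5, -0.4, 0.2]
opening: 0.0852
```

>>> servo_tool(
  delta_pos=[
    [0.06,0.003,0],
    [0.06,0.003,0],
    [0.06,0.004,0],
    [0.06,0.004,0],
    [0.06,0.004,0],
  ],
  dr=[
    [0,0,0],
    [0,0,0],
    [0,0,0],
    [0,0,0],
    [0,0,0],
  ],
  grip=[1,1,1,1,1],
)

```text
t: 2.98
tool_pos: [0.4483, -0.2832, 0.2083]
tool_rot: [-1.198, 1.202, -1.22]
contact_force: [1.8, 0.0, 0.3]
opening: 0.0853
```

```bash
python3 plan.py 1 0 .448 -.336 .15
```

```text
t 2.98 pos [ 0.4483 -0.2832  0.2083] open 0.0853 F [1.8 0.  0.3] tau [-0.02  0.01  0.02] q [-0.71 -0.16  1.88  0.01  1.41 -0.7 ]
axes(cols)
 [[-0.005  0.013  1.   ]
 [-1.    -0.001 -0.005]
 [ 0.001 -1.     0.013]]
pos [[0.0403, 0.0445, -0.0006], [0.0125, 0.0138, -0.0001]] 
 dr [[-0.8, -0.3, 0.1], [0.0, 0.0, -0.0]]
```

>>> servo_tool(
  delta_pos=[
    [0.04,0.044,0],
    [0.0125,0.014,0],
    [0,0,0],
  ],
  dr=[
    [-0.8,-0.3,0.1],
    [0,0,0],
    [0,0,0],
  ],
  grip=[1,1,1],
)

```text
t: 3.35
tool_pos: [0.4485, -0.3413, 0.1505]
tool_rot: [-1.206, 1.212, -1.214]
contact_force: [-0.4, 0.7, 1.1]
opening: 0.0853
```

Run:
```python
from st import *
st([.448,-.336,.030],[1,0,0])
crop('scene',280,160,110,90,7,'pics/s3.png')
crop('top',340,215,110,90,7,'pics/t3.png')
```

```text
t 3.35 pos [ 0.4485 -0.3413  0.1505] open 0.0853 F [-0.4  0.7  1.1] tau [-0.02  0.01 -0.01] q [-0.78 -0.02  1.85  0.    1.31 -0.78]
axes(cols)
 [[-0.005  0.002  1.   ]
 [-1.    -0.001 -0.005]
 [ 0.001 -1.     0.002]]
delta tool [-0.0054  0.1205 -0.0007]
dr deg [-0.09 -0.3   0.04]
```

View pics/s3.png

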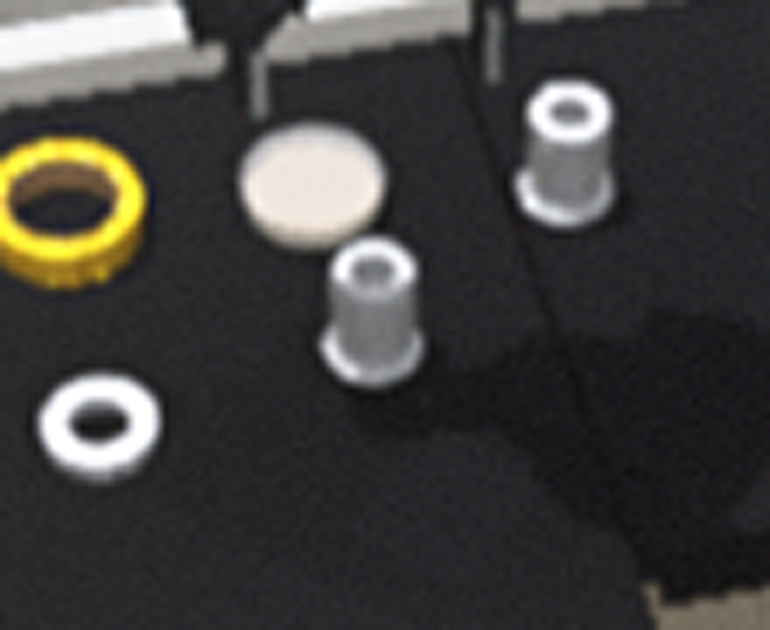

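View pics/t3.png

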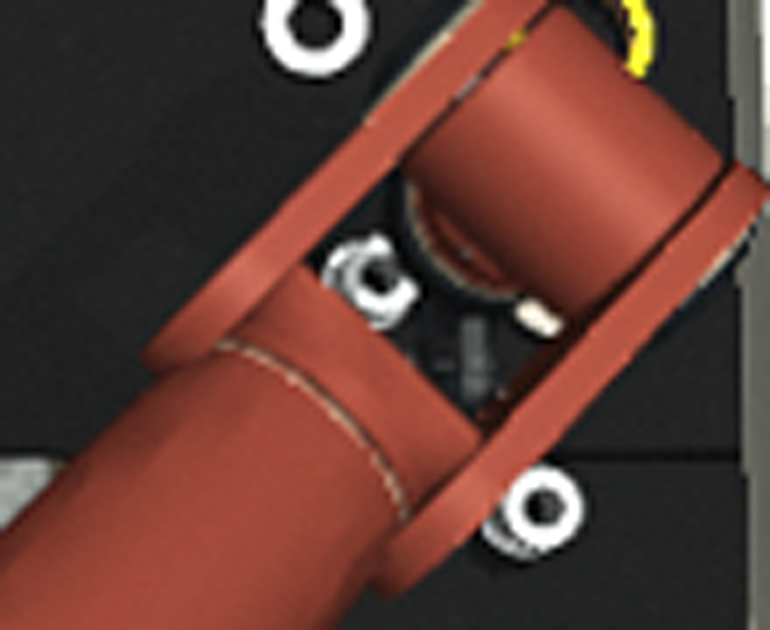

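Run:
```python
from st import *
for z in(.136,.149):
  print((proj('scene',[[.448-.045,-.341,z],[.448+.045,-.341,z]])-[225,115])*7)
```

```text
[[476.71198476  89.75663142]
 [257.90244358 126.79985846]]
[[477.38042984  65.97559149]
 [256.92705865 103.06587378]]
```

>>> servo_tool(
  delta_pos=[
    [-0.0055,0.05,-0.0005],
    [0,0.045,0],
    [0,0.02,0],
    [0,0.005,0],
  ],
  dr=[
    [0,-0.3,0],
    [0,0,0],
    [0,0,0],
    [0,0,0],
  ],
  grip=[1,1,1,1],
)

```text
t: 3.95
tool_pos: [0.4557, -0.3337, 0.0386]
tool_rot: [-1.211, 1.185, -1.219]
contact_force: [-0.3, -0.1, 0.1]
opening: 0.0854
```

Run:
```python
from st import *
st([.448,-.336,.030],[1,0,0])
crop('scene',280,150,110,90,7,'pics/s4.png')
```

```text
t 3.95 pos [ 0.4557 -0.3337  0.0386] open 0.0854 F [-0.3 -0.1  0.1] tau [ 0.02 -0.01  0.01] q [-0.76  0.12  1.91  0.    1.09 -0.78]
axes(cols)
 [[ 0.01   0.016  1.   ]
 [-1.    -0.012  0.01 ]
 [ 0.013 -1.     0.015]]
delta tool [ 0.0021  0.0085 -0.0078]
dr deg [-0.89  0.55  0.71]
```

View pics/s4.png

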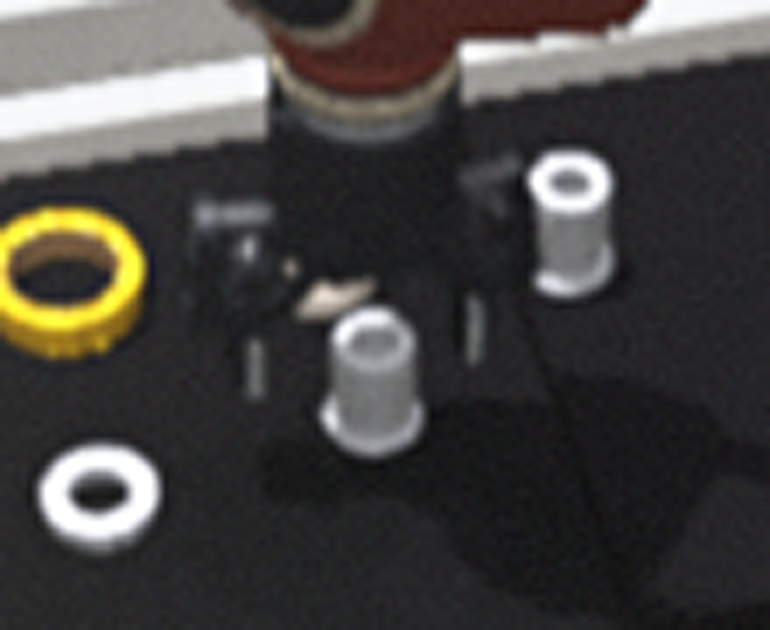

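>>> servo_tool(
  delta_pos=[
    [0.002,0.0085,-0.0078],
    [0,0,0],
  ],
  dr=[
    [-0.9,0.5,0.7],
    [0,0,0],
  ],
  grip=[1,1],
)

```text
t: 4.25
tool_pos: [0.4494, -0.3368, 0.0328]
tool_rot: [-1.21, 1.205, -1.211]
contact_force: [-0.9, -0.2, -0.0]
opening: 0.0852
```

Run:
```python
from st import *
st([.448,-.336,.030],[1,0,0])
```

```text
t 4.25 pos [ 0.4494 -0.3368  0.0328] open 0.0852 F [-0.9 -0.2 -0. ] tau [-0.    0.03 -0.03] q [-0.78  0.13  1.91 -0.    1.09 -0.78]
axes(cols)
 [[ 0.002  0.003  1.   ]
 [-1.    -0.003  0.002]
 [ 0.003 -1.     0.003]]
delta tool [-0.0008  0.0028 -0.0014]
dr deg [-0.15  0.09  0.18]
```

Close the fingers with a moderate grip.

>>> servo_tool(
  delta_pos=[
    [-0.0008,0.003,-0.0014],
    [0,0,0],
    [0,0,0],
    [0,0,0],
    [0,0,0],
  ],
  dr=[
    [-0.1,0.1,0.2],
    [0,0,0],
    [0,0,0],
    [0,0,0],
    [0,0,0],
  ],
  grip=[1,0.5,0.3,0.2,0.2],
  grip_force=60,
)

```text
t: 4.88
tool_pos: [0.449, -0.3373, 0.0318]
tool_rot: [-1.208, 1.206, -1.213]
contact_force: [-0.5, 0.4, 0.3]
opening: 0.0326
```

>>> servo_tool(
  delta_pos=[
    [0,0,0],
    [0,0,0],
    [0,0,0],
  ],
  dr=[
    [0,0,0],
    [0,0,0],
    [0,0,0],
  ],
  grip=[0,0,0],
)

```text
t: 5.25
tool_pos: [0.449, -0.3373, 0.0318]
tool_rot: [-1.208, 1.206, -1.213]
contact_force: [-0.9, -0.0, 0.8]
opening: 0.0327
```

Run:
```python
from st import *
st([.448,-.336,.030],[1,0,0])
crop('scene',280,150,110,90,7,'pics/s5.png')
```

```text
t 5.25 pos [ 0.449  -0.3373  0.0318] open 0.0327 F [-0.9 -0.   0.8] tau [-0.02  0.04 -0.03] q [-0.78  0.13  1.91  0.    1.09 -0.78]
axes(cols)
 [[-0.001  0.003  1.   ]
 [-1.    -0.002 -0.001]
 [ 0.002 -1.     0.003]]
delta tool [-0.0013  0.0018 -0.001 ]
dr deg [-0.2  -0.05  0.11]
```

View pics/s5.png

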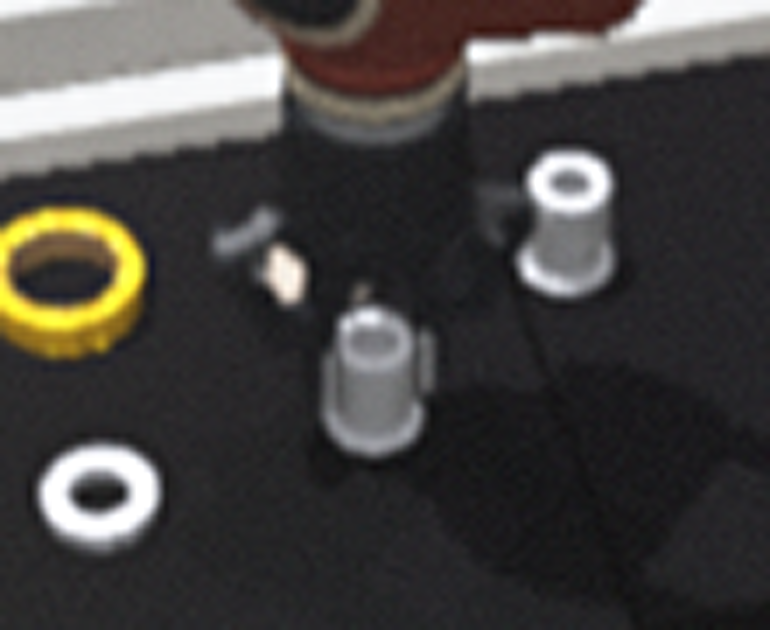

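>>> servo_tool(
  delta_pos=[
    [0,-0.03,0],
    [0,-0.05,0],
    [0,-0.04,0],
    [0,0,0],
  ],
  dr=[
    [0,0,0],
    [0,0,0],
    [0,0,0],
    [0,0,0],
  ],
  grip=[0,0,0,0],
)

```text
t: 5.8
tool_pos: [0.4473, -0.3357, 0.1524]
tool_rot: [-1.208, 1.211, -1.208]
contact_force: [0.7, 0.1, -0.8]
opening: 0.0328
```

```bash
python3 plan.py 1 0 .506 .0167 .150
```

```text
t 5.8 pos [ 0.4473 -0.3357  0.1524] open 0.0328 F [ 0.7  0.1 -0.8] tau [ 0.05  0.   -0.  ] q [-0.78 -0.03  1.85  0.    1.32 -0.78]
axes(cols)
 [[-0.001 -0.     1.   ]
 [-1.     0.002 -0.001]
 [-0.002 -1.    -0.   ]]
pos [[-0.0592, 0.0005, 0.0098], [-0.0592, 0.0004, 0.0099], [-0.0592, 0.0004, 0.0099], [-0.0592, 0.0004, 0.0099], [-0.0592, 0.0004, 0.0099]] 
 dr [[0.0, -0.1, -0.1], [-0.0, 0.0, 0.0], [0.0, -0.0, 0.0], [0.0, -0.0, 0.0], [0.0, -0.0, 0.0]]
pos [[-0.0565, 0.0004, 0.0094]] 
 dr [[0.0, -0.0, 0.0]]
```

>>> servo_tool(
  delta_pos=[
    [-0.045,0,0.008],
    [-0.055,0,0.01],
    [-0.055,0,0.01],
    [-0.055,0,0.01],
    [-0.055,0,0.01],
  ],
  dr=[
    [0,0,0],
    [0,0,0],
    [0,0,0],
    [0,0,0],
    [0,0,0],
  ],
  grip=[0,0,0,0,0],
)

```text
t: 6.42
tool_pos: [0.493, -0.0652, 0.1448]
tool_rot: [-1.207, 1.226, -1.207]
contact_force: [0.8, -0.8, -1.1]
opening: 0.0326
```

>>> servo_tool(
  delta_pos=[
    [-0.045,0,0.006],
    [-0.025,0,0.002],
    [0,0,0],
  ],
  dr=[
    [0,0,0],
    [0,0,0],
    [0,0,0],
  ],
  grip=[0,0,0],
)

```text
t: 6.8
tool_pos: [0.4981, 0.0109, 0.1389]
tool_rot: [-1.215, 1.229, -1.197]
contact_force: [-0.8, -0.8, -2.0]
opening: 0.0325
```

```bash
python3 plan.py 1 0 .506 .0167 .140
```

```text
t 6.8 pos [0.4981 0.0109 0.1389] open 0.0325 F [-0.8 -0.8 -2. ] tau [-0.05 -0.02  0.04] q [-0.13 -0.15  1.99  0.01  1.32 -0.13]
axes(cols)
 [[-0.003 -0.019  1.   ]
 [-1.     0.008 -0.003]
 [-0.008 -1.    -0.019]]
pos [[-0.0058, -0.0012, 0.0078]] 
 dr [[1.1, -0.2, -0.5]]
```

>>> servo_tool(
  delta_pos=[
    [-0.0058,0.002,0.0078],
    [0,0,0],
    [0,0,0],
  ],
  dr=[
    [1.1,-0.2,-0.5],
    [0,0,0],
    [0,0,0],
  ],
  grip=[0,0,0],
)

```text
t: 7.18
tool_pos: [0.5053, 0.0152, 0.1343]
tool_rot: [-1.211, 1.211, -1.211]
contact_force: [0.2, 0.7, -0.5]
opening: 0.0329
```

Run:
```python
from st import *
st([.506,.0167,.140],[1,0,0])
crop('scene',285,245,100,80,7,'pics/s6.png')
crop('top',225,190,100,80,7,'pics/t6.png')
```

```text
t 7.17 pos [0.5053 0.0152 0.1343] open 0.0329 F [ 0.2  0.7 -0.5] tau [-0.04  0.01 -0.04] q [-0.12 -0.14  1.99 -0.    1.29 -0.11]
axes(cols)
 [[-0.002 -0.002  1.   ]
 [-1.    -0.001 -0.002]
 [ 0.001 -1.    -0.002]]
delta tool [-0.0015 -0.0057  0.0007]
dr deg [ 0.1  -0.12  0.08]
```

View pics/s6.png

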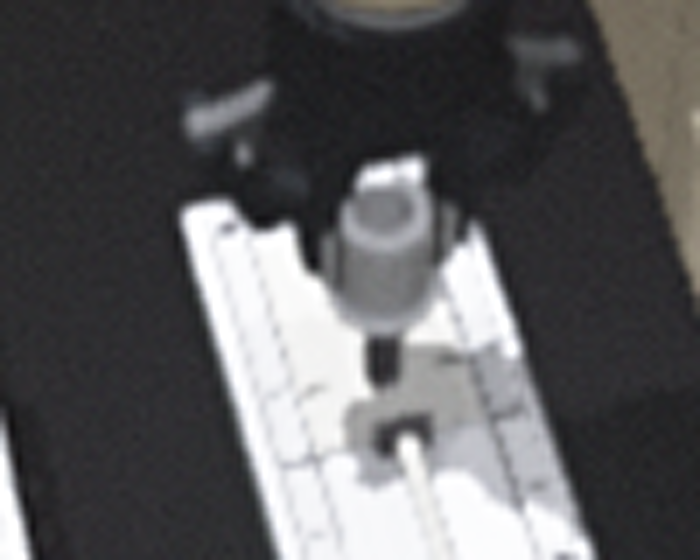

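View pics/t6.png

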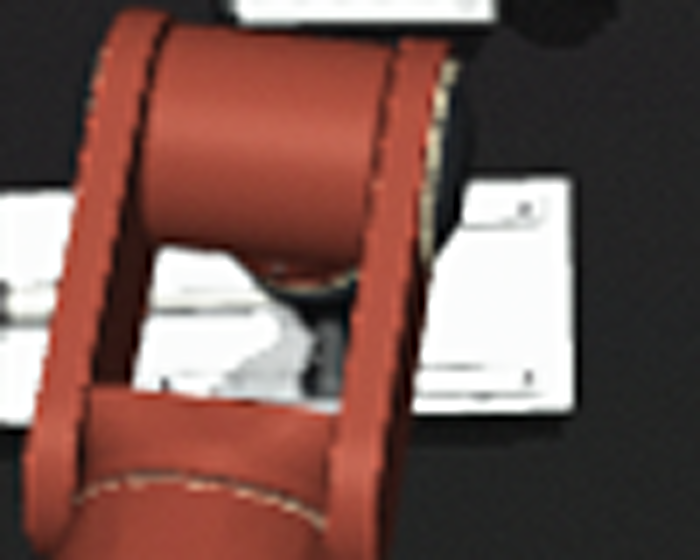

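Run:
```python
from st import *
f=lambda x,y:((np.array([x,y])+.5)/7-.5+np.array([235,205]))
print(at('scene',f(385,212),.1525))
# pin model: axis at .5045,.0188 ; left/right edges & foot
for z in(.047,.077): print((proj('scene',[[.5045+.007,.0188,z],[.5045-.007,.0188,z]])-[235,205]+.5)*7)
# flange bottom ring of the sleeve, centre and extremes
c=np.array([.5053,.0165]); b=.1025
for a in np.radians([0,90,180,270]): print(np.degrees(a),(proj('scene',[[c[0]+.021*np.cos(a),c[1]+.021*np.sin(a),b]])-[235,205]+.5)*7)
```

```text
[[0.50509543 0.01894282 0.1525    ]]
[[363.80090841 379.64594925]
 [401.49328162 371.70818875]]
[[364.64658366 335.31312623]
 [403.05425721 327.3038122 ]]
0.0 [[322.40081651 299.3990246 ]]
90.0 [[396.06018296 337.25446889]]
180.0 [[439.4232676  275.23722401]]
270.0 [[366.37110148 238.29208063]]
```

>>> servo_tool(
  delta_pos=[
    [-0.0005,0.01,0],
    [0,0.01,0],
    [0,0.008,0],
    [0,0,0],
  ],
  dr=[
    [0.1,-0.1,0],
    [0,0,0],
    [0,0,0],
    [0,0,0],
  ],
  grip=[0,0,0,0],
)

```text
t: 7.78
tool_pos: [0.5049, 0.0151, 0.104]
tool_rot: [-1.21, 1.21, -1.211]
contact_force: [0.2, 0.2, -1.4]
opening: 0.0327
```

Run:
```python
from st import *
st([.505,.016,.0788],[1,0,0])
crop('scene',285,245,100,80,7,'pics/s7.png')
```

```text
t 7.78 pos [0.5049 0.0151 0.104 ] open 0.0327 F [ 0.2  0.2 -1.4] tau [ 0.02 -0.01  0.  ] q [-0.12 -0.1   2.01 -0.    1.23 -0.11]
axes(cols)
 [[-0.001 -0.     1.   ]
 [-1.    -0.001 -0.001]
 [ 0.001 -1.    -0.   ]]
delta tool [-0.0009  0.0252  0.0002]
dr deg [ 0.03 -0.08  0.08]
```

View pics/s7.png

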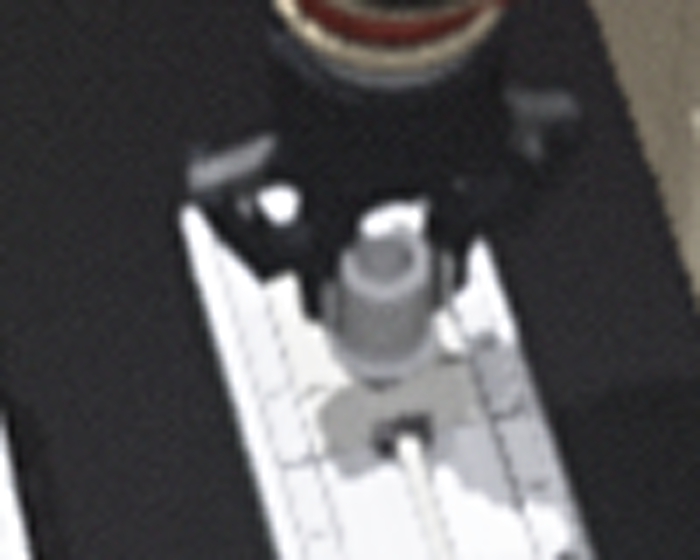

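>>> servo_tool(
  delta_pos=[
    [-0.0005,0.008,0],
    [0,0.008,0],
    [0,0.005,0],
    [0,0.002,0],
    [0,0,0],
  ],
  dr=[
    [0,0,0],
    [0,0,0],
    [0,0,0],
    [0,0,0],
    [0,0,0],
  ],
  grip=[0,0,0,0,0],
)

```text
t: 8.45
tool_pos: [0.5056, 0.0156, 0.0803]
tool_rot: [-1.209, 1.208, -1.212]
contact_force: [0.2, -0.4, -0.7]
opening: 0.0327
```

Run:
```python
from st import *
st([.505,.016,.0788],[1,0,0])
```

```text
t 8.45 pos [0.5056 0.0156 0.0803] open 0.0327 F [ 0.2 -0.4 -0.7] tau [ 0.02 -0.03  0.01] q [-0.12 -0.07  2.02 -0.    1.18 -0.11]
axes(cols)
 [[-0.001  0.001  1.   ]
 [-1.    -0.002 -0.001]
 [ 0.002 -1.     0.001]]
delta tool [-0.0004  0.0015 -0.0006]
dr deg [-0.07 -0.06  0.09]
```

>>> servo_tool(
  delta_pos=[
    [0,0.001,-0.0004],
    [0,0.001,0],
    [0,0,0],
  ],
  dr=[
    [0,0,0],
    [0,0,0],
    [0,0,0],
  ],
  grip=[0,0,0],
)

```text
t: 8.82
tool_pos: [0.5057, 0.0156, 0.0789]
tool_rot: [-1.208, 1.207, -1.212]
contact_force: [-0.2, 0.2, -2.1]
opening: 0.0327
```

>>> servo_tool(
  delta_pos=[
    [0,0.001,-0.0004],
    [0,0.001,0],
    [0,0,0],
  ],
  dr=[
    [0,0,0],
    [0,0,0],
    [0,0,0],
  ],
  grip=[0,0,0],
)

```text
t: 9.2
tool_pos: [0.506, 0.0155, 0.0789]
tool_rot: [-1.208, 1.207, -1.213]
contact_force: [-0.1, 0.1, -1.3]
opening: 0.0326
```

Run:
```python
from st import *
st([.505,.016,.0788],[1,0,0])
crop('scene',285,245,100,80,7,'pics/s8.png')
```

```text
t 9.2 pos [0.506  0.0155 0.0789] open 0.0326 F [-0.1  0.1 -1.3] tau [ 0.01 -0.04 -0.04] q [-0.12 -0.07  2.03 -0.    1.18 -0.11]
axes(cols)
 [[-0.001  0.003  1.   ]
 [-1.    -0.002 -0.001]
 [ 0.002 -1.     0.003]]
delta tool [-0.0005  0.0001 -0.001 ]
dr deg [-0.18 -0.06  0.1 ]
```

View pics/s8.png

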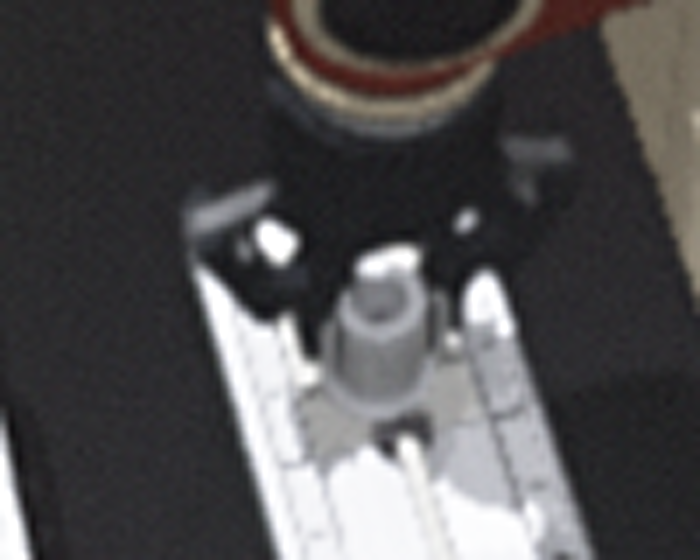

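>>> servo_tool(
  delta_pos=[
    [0,0.002,-0.0008],
    [0,0.002,0],
  ],
  dr=[
    [-0.2,0,0.1],
    [0,0,0],
  ],
  grip=[0,0],
)

```text
t: 9.5
tool_pos: [0.5065, 0.0155, 0.0787]
tool_rot: [-1.209, 1.209, -1.21]
contact_force: [-7.5, 1.6, 14.1]
opening: 0.0325
```

>>> servo_tool(
  delta_pos=[
    [0,0,0],
    [0,0,-0.001],
    [0,0,0],
  ],
  dr=[
    [0,0,0],
    [0,0,0],
    [0,0,0],
  ],
  grip=[0,0,0],
)

```text
t: 9.88
tool_pos: [0.5057, 0.0155, 0.0788]
tool_rot: [-1.208, 1.209, -1.21]
contact_force: [-2.5, -0.1, 3.3]
opening: 0.0324
```

Run:
```python
from st import *
st([.505,.0155,.0785],[1,0,0])
```

```text
t 9.88 pos [0.5057 0.0155 0.0788] open 0.0324 F [-2.5 -0.1  3.3] tau [0.01 0.09 0.02] q [-0.12 -0.07  2.03  0.    1.18 -0.12]
axes(cols)
 [[-0.001  0.001  1.   ]
 [-1.    -0.    -0.001]
 [ 0.    -1.     0.001]]
delta tool [-0.      0.0003 -0.0007]
dr deg [-0.08 -0.05  0.  ]
```

>>> servo_tool(
  delta_pos=[
    [-0.004,0.0005,-0.0003],
    [-0.004,0.0005,-0.0001],
    [0,0.0003,0],
  ],
  dr=[
    [0,0,0],
    [0,0,0],
    [0,0,0],
  ],
  grip=[0,0,0],
  grip_force=80,
)

```text
t: 10.25
tool_pos: [0.506, 0.0225, 0.0788]
tool_rot: [-1.21, 1.206, -1.213]
contact_force: [-2.6, -2.8, 4.7]
opening: 0.0327
```

>>> servo_tool(
  delta_pos=[
    [-0.005,0.0004,-0.0005],
    [-0.005,0.0004,-0.0003],
    [0,0.0003,0],
  ],
  dr=[
    [0,0,0],
    [0,0,0],
    [0,0,0],
  ],
  grip=[0,0,0],
)

```text
t: 10.62
tool_pos: [0.5059, 0.0313, 0.0789]
tool_rot: [-1.213, 1.203, -1.217]
contact_force: [-2.3, -5.1, 6.4]
opening: 0.0322
```

Run:
```python
from st import *
st([.505,.0155,.0785],[1,0,0])
crop('scene',290,260,100,80,7,'pics/s9.png')
crop('top',215,190,100,80,7,'pics/t9.png')
```

```text
t 10.62 pos [0.5059 0.0313 0.0789] open 0.0322 F [-2.3 -5.1  6.4] tau [-0.56  0.37 -0.  ] q [-0.08 -0.07  2.02 -0.01  1.18 -0.08]
axes(cols)
 [[ 0.     0.003  1.   ]
 [-1.    -0.008  0.   ]
 [ 0.008 -1.     0.003]]
delta tool [ 0.0158  0.0005 -0.0009]
dr deg [-0.18  0.    0.48]
```

View pics/s9.png

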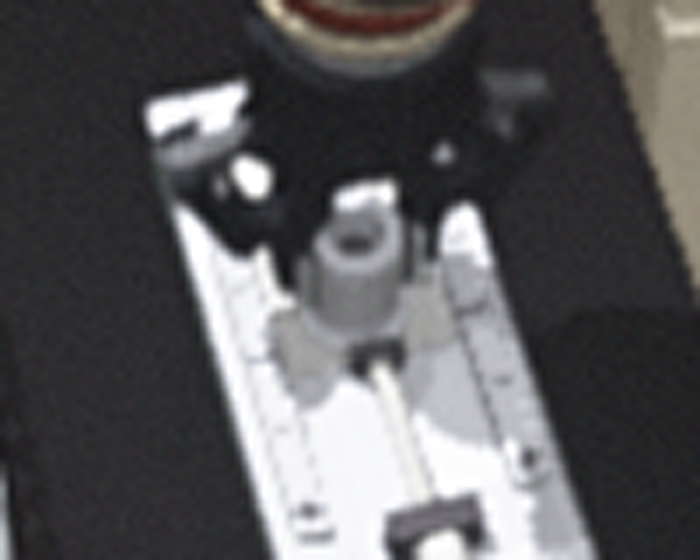

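View pics/t9.png

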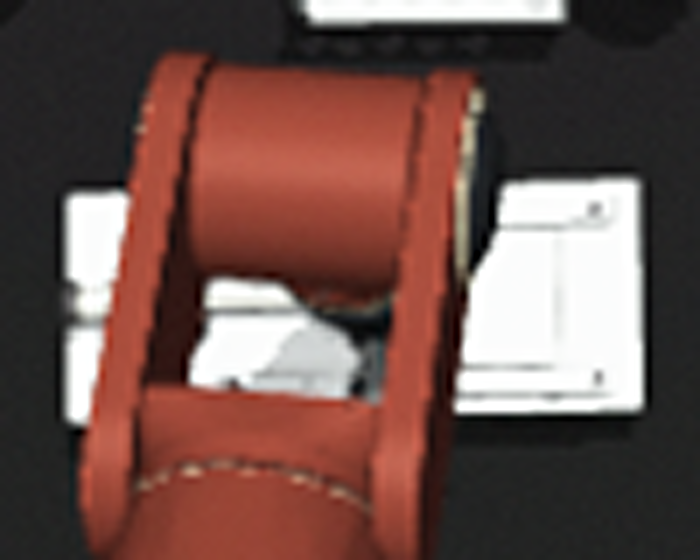

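```bash
cat > loc.py <<'E'
from h import *
def local(c,uv,z):
    p={'top':[.50438,.05741],'scene':[.50377,.05881]}[c]; a=1.5882
    w=at(c,uv,z)[:,:2]-p; return w@np.array([[np.cos(a),-np.sin(a)],[np.sin(a),np.cos(a)]])
def cp(c0,k,xy): return (np.array(xy)+.5)/k-.5+np.array(c0)
E
python3 - <<'E'
from loc import *
print('rear edge',local('top',cp((165,150),7,(560,300)),.046)*1e3)
print('box right edge',local('top',cp((165,150),7,(642,300)),.042)*1e3)
# expected crop px of rear edge for travels
a=1.5882;R2=np.array([[np.cos(a),-np.sin(a)],[np.sin(a),np.cos(a)]])
for s in(0,.01,.012,.015,.03):
    w=R2@[-.105+s,0]+[.50438,.05741]; print(s,(proj('top',[[*w,.046]])-[165,150]+.5)*7)
# block original vs now in scene: front face top
print('block0',local('scene',cp((245,218),5,(240,243)),.059)*1e3,'now',local('scene',cp((240,220),7,(378,350)),.059)*1e3)
E
```

```text
rear edge [[-94.03174601   2.27913324]]
box right edge [[-131.2236328     2.50761004]]
0 [[584.51931761 295.02948532]]
0.01 [[562.55623001 295.49868998]]
0.012 [[558.16375185 295.59256497]]
0.015 [[551.57513374 295.73339849]]
0.03 [[518.63411575 296.43793861]]
block0 [[-8.62120387e+00  6.08399664e-03]] now [[ 1.16455318 -0.23089412]]
```

>>> servo_tool(
  delta_pos=[
    [-0.005,0.0003,-0.0004],
    [-0.005,0.0003,-0.0003],
    [-0.004,0.0003,0],
    [0,0.0003,0],
  ],
  dr=[
    [0,0,0.4],
    [0,0,0.2],
    [0,0,0.2],
    [0,0,0.1],
  ],
  grip=[0,0,0,0],
)

```text
t: 11.22
tool_pos: [0.5057, 0.0415, 0.0788]
tool_rot: [-1.21, 1.204, -1.212]
contact_force: [-1.2, -6.4, 6.4]
opening: 0.0325
```

Run:
```python
from st import *
st([.505,.0500,.0785],[1,0,0])
```

```text
t 11.22 pos [0.5057 0.0415 0.0788] open 0.0325 F [-1.2 -6.4  6.4] tau [-0.98  0.43 -0.01] q [-0.06 -0.06  2.02 -0.    1.18 -0.06]
axes(cols)
 [[ 0.001  0.003  1.   ]
 [-1.    -0.003  0.001]
 [ 0.003 -1.     0.003]]
delta tool [-0.0085  0.0003 -0.0006]
dr deg [-0.19  0.06  0.19]
```

>>> servo_tool(
  delta_pos=[
    [-0.005,0.0003,-0.0004],
    [-0.004,0.0003,0],
    [-0.0015,0.0003,0],
  ],
  dr=[
    [-0.1,0,0.3],
    [0,0,0.3],
    [0,0,0.2],
  ],
  grip=[0,0,0],
)

```text
t: 11.6
tool_pos: [0.5055, 0.048, 0.0788]
tool_rot: [-1.209, 1.207, -1.208]
contact_force: [-1.9, -7.8, 5.0]
opening: 0.0321
```

Run:
```python
from st import *
st([.505,.0500,.0785],[1,0,0])
crop('scene',290,260,100,80,7,'pics/s10.png')
crop('top',215,190,100,80,7,'pics/t10.png')
st([.505,.0500,.0785],[1,0,0])
```

```text
t 11.6 pos [0.5055 0.048  0.0788] open 0.0321 F [-1.9 -7.8  5. ] tau [-1.28  0.35 -0.02] q [-0.05 -0.06  2.02  0.    1.18 -0.05]
axes(cols)
 [[ 0.002  0.001  1.   ]
 [-1.     0.     0.002]
 [-0.    -1.     0.001]]
delta tool [-0.002   0.0003 -0.0005]
dr deg [-0.07  0.12 -0.  ]
t 11.7 pos [0.5055 0.048  0.0788] open 0.0321 F [-3.2 -7.2  5.4] tau [-1.2   0.41 -0.04] q [-0.05 -0.06  2.02  0.    1.18 -0.05]
axes(cols)
 [[ 0.002  0.001  1.   ]
 [-1.     0.     0.002]
 [-0.    -1.     0.001]]
delta tool [-0.002   0.0003 -0.0005]
dr deg [-0.07  0.12 -0.01]
```

View pics/s10.png

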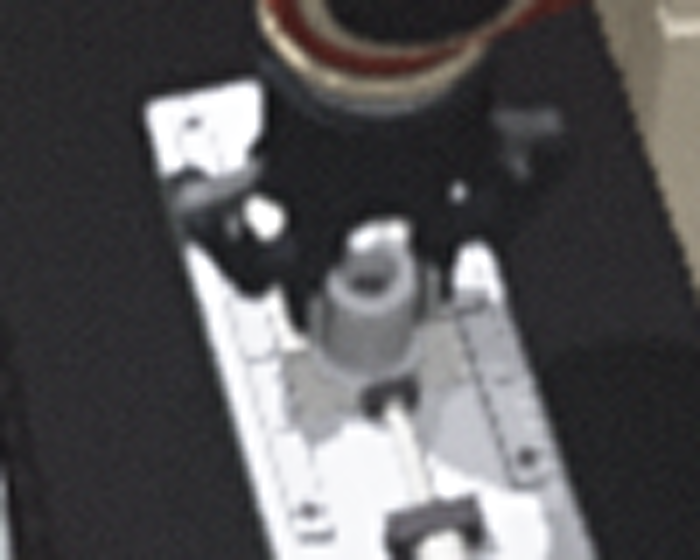

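View pics/t10.png

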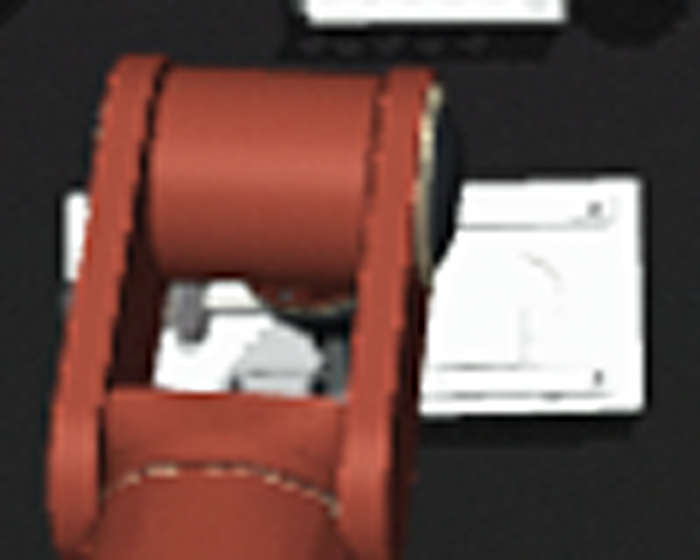

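```bash
cat > look.py <<'E'
from loc import *
import sys
n=sys.argv[1]
T=np.mean([ctrl.get_image('top').astype(float) for _ in range(6)],0)
S=np.mean([ctrl.get_image('scene').astype(float) for _ in range(4)],0)
a=cv2.resize(T[172:212,224:264],None,fx=14,fy=14,interpolation=cv2.INTER_CUBIC).mean(2)
cv2.imwrite(f'pics/T{n}.png',np.clip((a-190)*4,0,255).astype(np.uint8))
a=cv2.resize(S[250:310,262:322],None,fx=10,fy=10,interpolation=cv2.INTER_CUBIC).mean(2)
cv2.imwrite(f'pics/S{n}.png',np.clip((a-110)*1.8,0,255).astype(np.uint8))
A=1.5882;R2=np.array([[np.cos(A),-np.sin(A)],[np.sin(A),np.cos(A)]])
def px(c,l,z):
    p={'top':[.50438,.05741],'scene':[.50377,.05881]}[c]; return proj(c,[[*(R2@np.array(l)+p),z]])[0]
for s in(.026,.028,.03,.032): print(s,(px('top',[-.105+s,0.01],.0465)-[224,172]+.5)*14)
for s in(-.095,-.055):print('win',(px('top',[s,0],.042)-[224,172]+.5)*14)
for m in(-.04,-.01,.02):
  for y in(.039,-.039,.028,-.028): print('mark',m,y,(px('scene',[m,y],.052 if abs(y)>.03 else .047)-[262,250]+.5)*10)
E
python3 look.py a
```

```text
0.026 [229.24363222 327.71964719]
0.028 [220.44879858 327.90767115]
0.03 [211.65411132 328.09570832]
0.032 [202.85957559 328.2837586 ]
win [300.12802606 285.51203106]
win [124.94280912 289.2604884 ]
mark -0.04 0.039 [426.10934508  42.61626182]
mark -0.04 -0.039 [126.52789071 110.38742821]
mark -0.04 0.028 [383.61666823  62.51400601]
mark -0.04 -0.028 [169.20826343 111.09471529]
mark -0.01 0.039 [459.8518225  142.07598673]
mark -0.01 -0.039 [156.4452044  211.83092239]
mark -0.01 0.028 [416.7160283  162.07975042]
mark -0.01 -0.028 [199.57784393 212.07823302]
mark 0.02 0.039 [494.55136516 244.35499923]
mark 0.02 -0.039 [187.2041621  316.18121098]
mark 0.02 0.028 [450.75066246 264.4644551 ]
mark 0.02 -0.028 [230.80055764 315.94309273]
```

View pics/Ta.png

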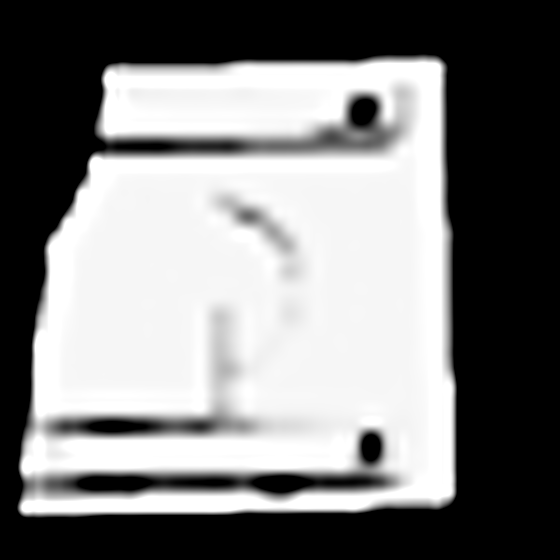

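View pics/Sa.png

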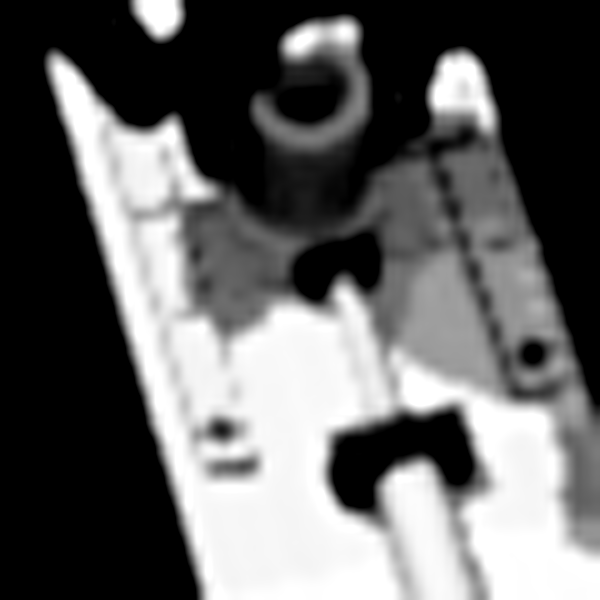

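>>> servo_tool(
  delta_pos=[
    [-0.0032,0.0004,-0.0003],
    [-0.0014,0.0004,0],
  ],
  dr=[
    [0,0,0.2],
    [0,0,0.2],
  ],
  grip=[0,0],
)

```text
t: 12.45
tool_pos: [0.5055, 0.0497, 0.0788]
tool_rot: [-1.21, 1.206, -1.208]
contact_force: [-3.1, -7.2, 6.4]
opening: 0.0318
```

```bash
python3 look.py b >/dev/null
python3 - <<'E'
from st import *
st([.505,.0500,.0785],[1,0,0])
E
```

```text
t 12.95 pos [0.5055 0.0497 0.0788] open 0.0322 F [-2.4 -7.6  6.1] tau [-1.23  0.41 -0.03] q [-0.05 -0.06  2.02 -0.    1.18 -0.05]
axes(cols)
 [[ 0.002  0.001  1.   ]
 [-1.    -0.     0.002]
 [ 0.    -1.     0.001]]
delta tool [-0.0003  0.0003 -0.0005]
dr deg [-0.07  0.14  0.02]
```

View pics/Tb.png

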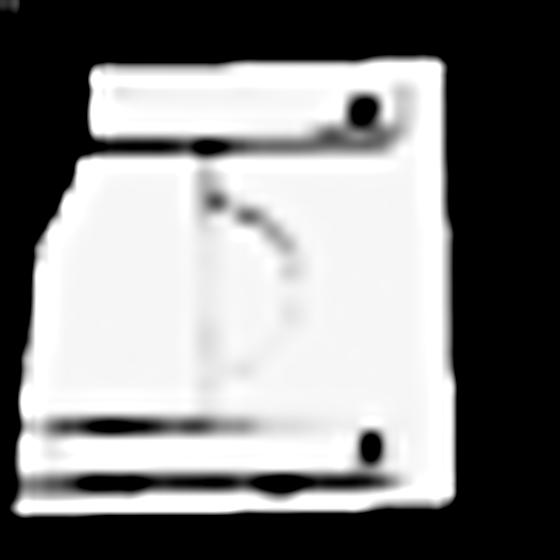

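View pics/Sb.png

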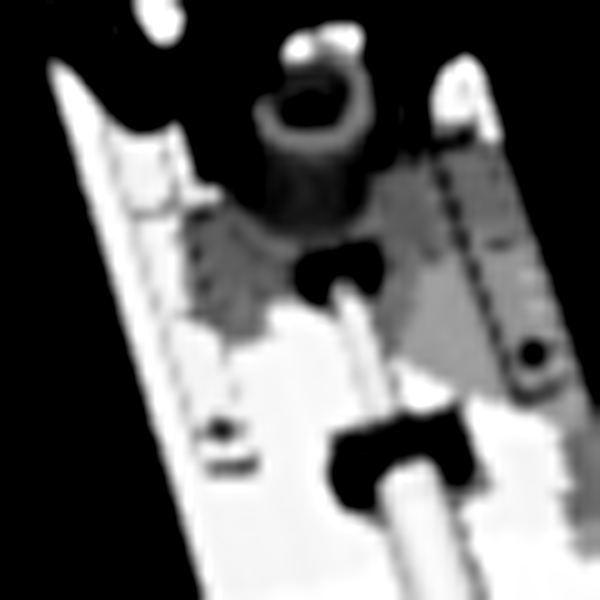

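Run:
```python
from station import ctrl
print(ctrl.finish_job())
```

```text
the job is handed in; nothing more can be done
None
```

I fitted the leftmost of the three sleeve look-alikes over the shutter's pin and pushed the shutter to about half travel. I handed the job in with the gripper still holding it there; no verdict was reported.

**Seating:** With the shutter still closed, I lowered the sleeve until the plate pushed back. The tool height puts its underside at about 47 mm, which is the height of the plate's top. It was still pressing down with about 6 N at the end.

**Travel:**
- **Top camera:** the shutter edge crosses the middle of the window, at roughly 30 mm of travel (29.7 to 30.8 mm).
- **Tool position:** it agrees, 0.3 mm short of the 50.0 mm target I set for half travel.
- **Limits:** the shutter never went noticeably past half. The clock read about 13 s at hand-in.

**Checks that were less certain or disagreed:**
- **Push-back force:** it read 7.2 to 7.6 N, a little under the expected 8.1 N. That is within about 1 N of sensor noise.
- **Line and middle mark:** the scene camera showed them meeting only roughly, because the line was partly shadowed.
- **Side force:** a steady side load of 2 to 3 N on the sleeve remained at the end.
- **Other items:** I did not re-measure them. None showed as moved in the pictures around the grasp.

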